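Seat the reference disc in the roast colour meter

ROBOT

A 6-joint arm with a two-finger parallel gripper is mounted at the origin on the work surface. World frame = base frame: x ahead of the robot, y to its left, z up, the work surface at z = 0. Lengths are in mm, angles in rad, forces in N, time in s.
With the tool pointing down it reaches from about 350 to 875 mm from the base axis. Payload 4.2 kg.
Tool frame: the origin (TCP) lies between the finger pads; the fingertips stand 25 mm ahead of it and the grasp point (between the pads) lies 6 mm ahead of it; z points along the fingers, y is the line along which they close (so a half turn about z gives the same grasp; the last joint's range is limited). The gripper opens to 85 mm and grips with 20 to 120 N. Pads are 22 mm wide; open, the fingers measure 114 mm over their backs; the gripper's body (76 mm by 85 mm) begins 54 mm behind the grasp point. The pads swing forward as they close: fully open they stand 13 mm farther back than shut.
Start: joints at [1.423, 0.385, 0.008, 0, -1.194, -0.259], TCP at [247.262, 573.987, 256.312] pointing down, gripper open.
Joint ranges: [-3.14, 3.14], [-1.21, 2.06], [-1.07, 1.41], [-3.16, 2.05], [-2.99, -0.16], [-3.1, 3.1]. Speed limits (rad/s): [2.79, 2.79, 3.14, 3.14, 3.14, 3.14].

INTERFACE

Orientations are given as a unit quaternion [x, y, z, w].
In Python, from bench import read_state, get_image, job_done gives the robot as it stands.
- The arm moves only by the tool play_rows, never from a script. Its argument "series" is a list of rows, each a list of 6 numbers: the shift along the world's x, y, z in mm, then the turn, a rotation vector about the world's x, y, z in units of 6 degrees (1.0 is 6 degrees). A call has 1 to 20 rows; each row shifts and turns the commanded pose from where the row before left it; what a row does not reach is not made up. A row lasts 1/12 s, in which the tool goes at most 41.7 mm and 7.16 degrees, less where a joint would pass 70% of its speed; a pose out of reach is approached as far as the arm can. A call is refused whole if a number of a shift passes 41.7 or a number of a turn 1, either way. A call with a gripper value outside its range is refused whole. "gripper" is the opening, from 0 (shut) to 1 (fully open), set as the call begins (left out, the last holds). The fingers move at their own pace and stop on an object; the grip force is fixed at half the most. Time passes only in rows, so rows that do not move let the fingers close. It gives the time, the measured TCP pose, the force, the opening and the grip force at its end, in the units of the state.
- read_state(): the state, without advancing time (a new reading comes with each control period).
- get_image(name): name is "scene" or "top" or "wrist"; returns a dict with "image" (400x640x3 uint8, red, green, blue), "fx", "fy", "cx", "cy" (pixels), "eye" and "rotation" of the camera in the world. Camera axes: x right, y down, z forward; pixel columns grow to the right and rows downward; lengths in mm; the calibration is good to about 2 mm. A picture is of the moment at which its call begins. There is no depth.
- job_done(): hands the job in; it is judged then, once.
The state is a dict: "clock": time; "joints": joint angles; "joint_vel": joint speeds; "joint_efforts": joint torques, N m; "position": TCP position; "ee_rot": TCP orientation; "contact_force": force on the tool from outside, world axes, zero at the start; "wrist_torque": the same for the moment, N m; "gripper_width": finger opening in mm; "grasp_force": force on a finger pad.
Only numpy, scipy, OpenCV 4.12 (cv2) and the standard library are available. Lean on these libraries where they do the work, as an engineer would, in place of code of your own. Each camera call takes 0.05 s, during which the arm holds its last target. There are 200 camera calls.

TASK

Seat the check disc in the roast colour meter: draw the meter's sliding jaw back to make room, take the steel disc by its knob, set it down gently over the round glass window between the jaw and the two posts, and let go. Then push the jaw up by its handle until the disc is nudged firmly against both posts and the jaw at once, pressing with several newtons for a moment (at least 2 N on each post, but never more than 12 N on either or they bend), and leave the jaw closed on it so that all three still hold the disc. Do not disturb the paper cup, the glass or the tray of beans.

Things in the scene. Friction and masses are not known exactly. Their poses are not given: they have to be found in the camera images.
- meter: Roast colour meter, fixed to the bench: a flat grey box whose top (the stage) is 30 mm above the bench. Origin on the bench under the centre of the round glass window; x points from the jaw to the posts, y to the console, z up. The stage spans x -135..65 mm and y -65..65 mm; beside it at y 65..150 mm is a console 46 mm high.
- home (a point): Centre of the glass window on the stage top (30 mm above the bench): where the centre of the disc's underside lies when the disc touches both posts. Axes as the meter's. A push P on the jaw beyond its drag loads each post of a seated disc with about 0.9 P; these contacts are hard, so the force rises steeply.
- left_post: Fixed steel post 12 mm in diameter, 12 mm high, on the stage; origin at the centre of its foot, at x 21.8, y +31.1 mm of the meter.
- right_post: The same post at x 21.8, y -31.1 mm of the meter. Posts, jaw face and stage are polished and slip easily on the disc. A seated disc touches each post 55 degrees off the meter's x axis.
- jaw (a joint): Sliding jaw, m: 0 = drawn fully back, 0.040 = fully forward (toward the posts, meter's +x). The front of its aluminium block (52 mm wide, 14 mm high) stands at x = -66 mm + joint value. Ahead of it, on two rods, is a flat polished nose bar of the same width, screwed 1 to 17 mm ahead of the block (differs each time, not reported, does not shift in use): it meets the disc.
- jaw_grip (a point): Middle of the jaw's handle: an upright black fin 12 mm wide (meter's y), 24 mm long (meter's x), from 13 to 55 mm above the stage; this point is 40 mm above the stage, 26 mm behind the front of the jaw's block, on the meter's centre line. Axes as the meter's. The jaw drags with about 5 N and stays where left, keeping up to 5 N of the push.
- disc: Steel reference disc, 64 mm in diameter and 14 mm thick, lying flat, with a round upright knob 18 mm in diameter in its centre that ends 44.5 mm above its underside; about 0.2 to 0.45 kg. Origin at the centre of its underside, z along the knob.
- knob (a point): On the axis of the disc's knob, 36 mm above the disc's underside.
- paper_cup: White paper cup 85 mm high, 72 mm across, standing on the bench. Origin at the centre of its foot. A bystander.
- glass: Drinking glass 90 mm high, 76 mm across, standing on the bench. Origin at the centre of its foot. A bystander.
- bean_tray: Blue tray of coffee beans, 150 by 110 mm, 32 mm high. Origin at the centre of its underside. A bystander.
Mind the look-alikes: they are no part of the job. There is more than one size of the disc; the one meant has the size given above.

How it is judged (in metres and radians):
On the way, in this order (a step that is already met when the one before it is completed fails the run):
1. the disc lies flat on the stage between jaw and posts, let go (horizontal distance between disc and home below 0.03 m and z of disc in the frame of home below 0.003 m and angle between disc's own z axis and vertical below 0.05 rad and contact force between the fingers and disc below 0.05 N and linear speed of disc below 0.01 m/s), for 0.2 s.
2. jaw and both posts all bear on the disc at once, at least 2 N each (contact force between disc and left_post above 2 N and contact force between disc and right_post above 2 N and contact force between disc and jaw above 2 N), for 0.2 s.
At the end, for the whole second after the job is handed in: The disc lies flat on the stage (tilt under 0.04 rad), at rest, its centre within 2 mm of the home point, with the jaw closed on it and the jaw and both posts each still pressing on it with more than 0.5 N (horizontal distance between disc and home below 0.002 m and z of disc in the frame of home below 0.002 m and angle between disc's own z axis and vertical below 0.04 rad and contact force between disc and left_post above 0.5 N and contact force between disc and right_post above 0.5 N and contact force between disc and jaw above 0.5 N and linear speed of disc below 0.01 m/s); the robot touches nothing.
It fails at once if a post loaded beyond 12 N (contact force between disc and left_post above 12 N or contact force between disc and right_post above 12 N).
It fails at once if the disc dropped or thrown onto the stage (faster than 0.4 m/s within 30 mm of the stage) (horizontal distance between disc and home below 0.06 m and z of disc in the frame of home below 0.03 m and linear speed of disc above 0.4 m/s).
It fails at once if a bystander moved more than 25 mm (distance of any of paper_cup, glass, bean_tray from where it was at the start of the episode above 0.025 m).
It also fails if it takes over 64 s, if anything falls off the work surface, if the arm or the gripper's body presses on something with over 40 N, if the wrist force passes 120 N, or if a joint passes its speed limit or range.

## Working session

There is one attempt and no reset: what is moved stays moved. The work goes in short steps, Python scripts to look and compute and a tool call to move; the robot and the scene stay as the last step left them, time stands still between calls to the robot, and variables do not carry over. Pictures are saved under pics/ and viewed, at most 10 in all, crops included, and the job is handed in when it is done.

Besides the shell and the picture viewer there is one more tool, called after ">>>" as name(argument=value, ...), one argument or row to a line, values as JSON. play_rows: Moves the arm, as the interface text tells. Its arguments: {"type":"object","properties":{"series":{"type":"array","items":{"type":"array","items":{"type":"number"}}},"gripper":{"type":"number"}},"required":["series"]}

```bash
mkdir -p pics
cat > h.py <<'E'
import numpy as np, cv2
from bench import read_state, get_image, job_done
def snap(n,f=None):
    d=get_image(n)
    if f: cv2.imwrite('pics/'+f,cv2.cvtColor(np.asarray(d['image']),cv2.COLOR_RGB2BGR))
    return d
def ray(d,u,v,z):
    R=np.array(d['rotation']).reshape(3,3); r=R@np.array([(u-d['cx'])/d['fx'],(v-d['cy'])/d['fy'],1]); e=np.array(d['eye'])
    return e+r*(z-e[2])/r[2]
def proj(d,p):
    R=np.array(d['rotation']).reshape(3,3); c=R.T@(np.array(p,float)-np.array(d['eye'])); return d['fx']*c[0]/c[2]+d['cx'],d['fy']*c[1]/c[2]+d['cy']
E
python3 - <<'E'
from h import *
for n in('top','scene'):
    d=snap(n,n+'1.png'); print(n,d['fx'],d['cx'],d['cy'],d['eye'],np.round(d['rotation'],3).tolist())
print(read_state())
E
```

```text
top 431.8572360798376 312.94533148326457 198.30888504526862 [ 529.53010648 -113.25495103 1019.80820934] [-0.704, 0.707, -0.049, 0.038]
scene 404.1793405550074 314.47796017128496 195.6918741983687 [1091.61399385  552.62840601  656.03280616] [0.251, 0.85, -0.443, -0.138]
{'clock': 0.1, 'joints': array([ 1.42262126e+00,  3.85510828e-01,  6.78348674e-03, -4.34366811e-04,
       -1.19400524e+00, -2.58584910e-01]), 'joint_vel': array([-0.00074941, -0.00141552,  0.00370454,  0.00154455, -0.00010781,
       -0.00046871]), 'joint_efforts': array([-7.58285187e-04, -3.93318772e+01,  1.88930279e+01,  4.19797495e+00,
       -2.58542052e-03,  5.78344029e-06]), 'position': array([247.0776081 , 573.58498211, 255.32041968]), 'ee_rot': array([ 9.79372819e-01, -2.02059158e-01, -1.48144829e-04,  9.77790019e-04]), 'contact_force': array([-0.3949566 , -0.16698842, -0.18099207]), 'wrist_torque': array([-0.01500502,  0.03322089, -0.02024283]), 'grasp_force': 0.0, 'gripper_width': 85.66037354613019}
```

View pics/top1.png

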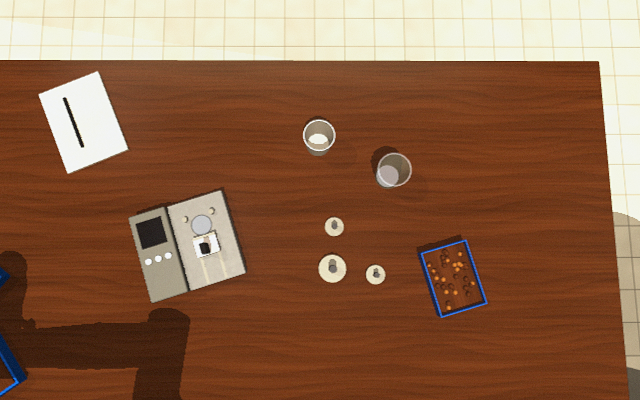

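View pics/scene1.png

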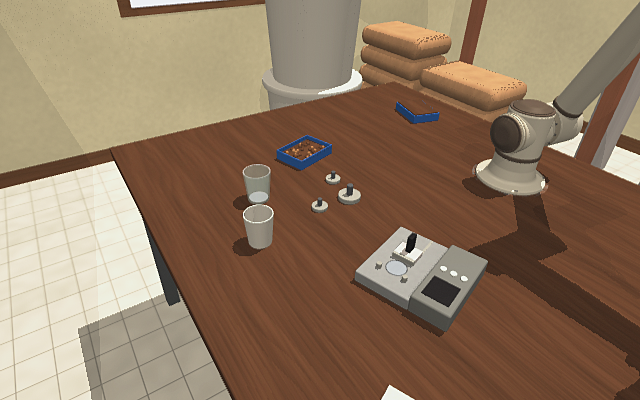

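Top view: meter around (190,245), with the window at (201,224), posts at (185,219) and (211,210), and the jaw at about (207,245). The disc with 64 mm diameter looks like the one at (333,268). The two smaller discs are look-alikes, and the cup, glass and tray are well away.

```bash
sed -i "s/^import numpy.*/&\nfrom scipy.spatial.transform import Rotation as Ro/; s/np.array(d\['rotation'\]).reshape(3,3)/Ro.from_quat(d['rotation']).as_matrix()/" h.py
python3 - <<'E'
from h import *
d=snap('top')
im=cv2.cvtColor(np.asarray(d['image']),cv2.COLOR_RGB2HSV)
# light, unsaturated things
m=((im[...,1]<110)&(im[...,2]>110)).astype(np.uint8)*255
for c in cv2.findContours(m,cv2.RETR_EXTERNAL,cv2.CHAIN_APPROX_NONE)[0]:
    a=cv2.contourArea(c); x,y,w,h=cv2.boundingRect(c)
    if a>60 and y>180: 
        (u,v),r=cv2.minEnclosingCircle(c); print(a,(x,y,w,h),ray(d,u,v,14).round(1),'diam',2*r*1006/d['fx'], cv2.boxPoints(cv2.minAreaRect(c)).round().tolist() if a>2000 else '')
for p in [(223,189),(245,271),(168,205),(190,291)]: print('stage corner',p,ray(d,*p,30).round(1))
print('window',ray(d,201,224,30).round(1))
for p in [(185,219),(211,210)]: print('post',ray(d,*p,42).round(1))
big=cv2.resize(np.asarray(d['image'])[180:310,120:250],None,fx=4.5,fy=4.5,interpolation=cv2.INTER_CUBIC)
cv2.imwrite('pics/crop.png',big[...,::-1])
E
```

```text
282.0 (366, 265, 20, 20) [ 477.2 -272.2   14. ] diam 46.99142171806247 
588.5 (318, 254, 29, 29) [ 491.3 -172.6   14. ] diam 66.21847790264924 
269.5 (325, 217, 19, 19) [ 587.8 -177.7   14. ] diam 45.26367079355634 
3252.5 (128, 207, 59, 96) [524.2 228.1  14. ] diam 222.7790104792451 [[127.0, 217.0], [163.0, 206.0], [188.0, 292.0], [151.0, 303.0]]
4903.0 (167, 190, 79, 101) [556.9 119.1  14. ] diam 242.5455367404681 [[165.0, 206.0], [221.0, 189.0], [246.0, 274.0], [190.0, 291.0]]
stage corner (223, 189) [673.5  78.2  30. ]
stage corner (245, 271) [486.4  24.8  30. ]
stage corner (168, 205) [636.7 203.1  30. ]
stage corner (190, 291) [442.8 147.1  30. ]
window [592.9 126.6  30. ]
post [603.5 160.   42. ]
post [623.8 102.   42. ]
```

View pics/crop.png

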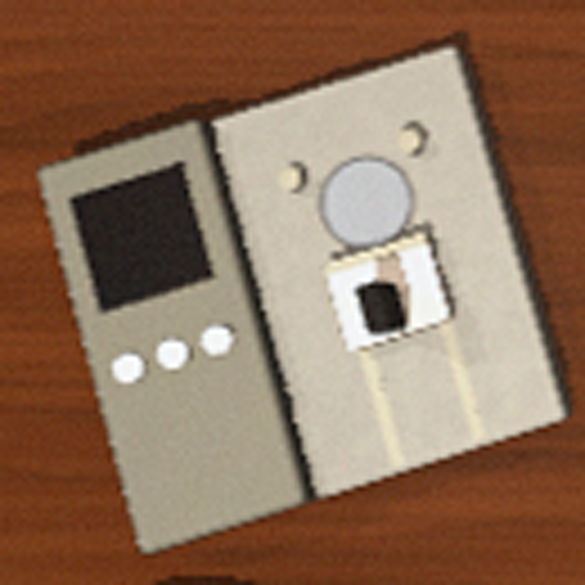

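The crop shows the meter clearly. The yaw is about 16° and the window about (593,127). The white jaw block is near crop (390,300), its black fin near (382,307), and the nose bar lies close to the window. Next I move over it for a wrist view.

>>> play_rows(
  series=[
    [22, -33, 0, 0, 0, 0.47],
    [22, -33, 0, 0, 0, 0.47],
    [22, -33, 0, 0, 0, 0.47],
    [22, -33, 0, 0, 0, 0.47],
    [22, -33, 0, 0, 0, 0.47],
    [22, -33, 0, 0, 0, 0.47],
    [22, -33, 0, 0, 0, 0.47],
    [22, -33, 0, 0, 0, 0.47],
    [22, -33, 0, 0, 0, 0.47],
    [22, -33, 0, 0, 0, 0.47],
    [22, -33, 0, 0, 0, 0.47],
    [22, -33, 0, 0, 0, 0.47],
    [22, -33, 0, 0, 0, 0.47],
    [14, -30, 0, 0, 0, 0.44],
    [0, 0, 0, 0, 0, 0],
  ],
)

```text
clock: 1.4
position: [548.8, 110.5, 255.6]
ee_rot: [0.991, 0.137, -0.001, 0.001]
contact_force: [-0.4, 1.2, -0.1]
gripper_width: 85.5
grasp_force: 0.0
```

Run:
```python
from h import *
d=snap('wrist','w1.png'); print(d['fx'],d['eye'],Ro.from_quat(d['rotation']).as_matrix().round(2).tolist())
s=read_state(); print(s['clock'],s['position'],s['ee_rot'],s['contact_force'])
c,si=np.cos(np.radians(16)),np.sin(np.radians(16)); h=np.array([592.9,126.6])
for n,p in dict(home=(0,0,30),lp=(21.8,31.1,42),rp=(21.8,-31.1,42)).items():
    q=h+[c*p[0]-si*p[1],si*p[0]+c*p[1]]; print(n,q,proj(d,[*q,p[2]]))
```

```text
330.4281979453773 [617.55978391 129.27653453 372.10921399] [[0.27, -0.92, -0.27], [-0.96, -0.26, -0.08], [0.0, 0.28, -0.96]]
1.45 [547.9822232  112.30402206 255.60490577] [ 9.90613290e-01  1.36692611e-01 -6.29275959e-04  2.08102622e-04] [ 0.42498398  0.99377262 -0.61648161]
home [592.9 126.6] (np.float64(314.8449475440321), np.float64(133.63167681941127))
lp [605.28318321 162.5041331 ] (np.float64(282.1538111040499), np.float64(111.5872253906161))
rp [622.42782674 102.71365561] (np.float64(346.8266193089297), np.float64(111.25684997360193))
```

View pics/w1.png

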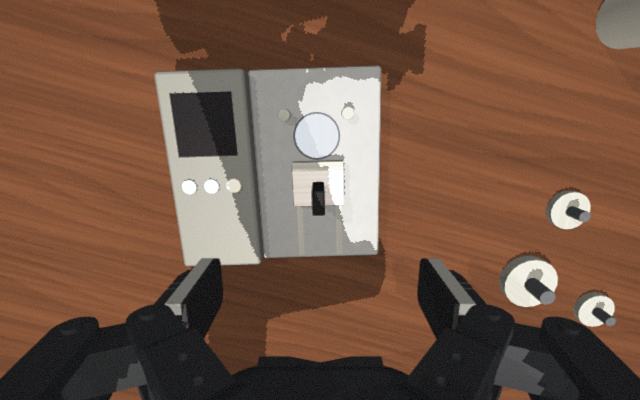

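The wrist view shows the window at (317,135), posts at (284,114) and (348,113), the jaw at (318,185) with its black fin at (318,198), and the big disc at (530,283).

Run:
```python
from h import *
d=snap('wrist'); im=np.asarray(d['image']); g=im.max(2)
m=(g<60).astype(np.uint8); m[:170]=0; m[225:]=0; m[:,:300]=0; m[:,340:]=0
ys,xs=np.nonzero(m); print('fin',xs.min(),xs.max(),ys.min(),ys.max())
for y in range(ys.min(),ys.max()+1,2):
    r=xs[ys==y]; print(y,r.min(),r.max(),im[y,(r.min()+r.max())//2].tolist())
print('col306',[(y,int(g[y,306])) for y in range(152,216)])
print('win',ray(d,317,135,30),'posts',ray(d,284.5,114,42),ray(d,348,112.5,42))
# bottom/left edges of stage
for p in [(249,72),(380,67),(379,253),(262,258)]: print(ray(d,*p,30).round(1))
# disc underside center estimate: disc top face z=14
print('disc?',ray(d,529,281,14).round(1),'nosefront@z44',ray(d,318,162,44))
```

```text
fin 315 326 182 214
182 316 324 [34, 32, 29]
184 315 325 [20, 21, 21]
186 315 325 [22, 17, 25]
188 315 325 [16, 14, 15]
190 315 325 [28, 24, 28]
192 315 325 [56, 51, 54]
194 315 325 [65, 59, 60]
196 315 325 [69, 63, 62]
198 315 325 [68, 64, 63]
200 315 325 [60, 58, 57]
202 315 325 [57, 52, 55]
204 315 325 [28, 30, 26]
206 315 326 [29, 27, 31]
208 315 326 [23, 23, 21]
210 315 326 [33, 27, 26]
212 315 326 [34, 34, 36]
214 316 325 [40, 38, 39]
col306 [(152, 223), (153, 172), (154, 102), (155, 103), (156, 143), (157, 150), (158, 152), (159, 149), (160, 127), (161, 108), (162, 140), (163, 169), (164, 169), (165, 169), (166, 164), (167, 167), (168, 171), (169, 187), (170, 198), (171, 219), (172, 228), (173, 227), (174, 224), (175, 225), (176, 229), (177, 228), (178, 226), (179, 223), (180, 226), (181, 226), (182, 225), (183, 223), (184, 220), (185, 221), (186, 221), (187, 221), (188, 224), (189, 226), (190, 226), (191, 223), (192, 221), (193, 220), (194, 226), (195, 226), (196, 223), (197, 225), (198, 225), (199, 227), (200, 226), (201, 225), (202, 224), (203, 219), (204, 216), (205, 205), (206, 139), (207, 136), (208, 148), (209, 150), (210, 154), (211, 151), (212, 150), (213, 146), (214, 150), (215, 148)]
win [591.3027896  126.05017835  30.        ] posts [602.85895766 161.69851625  42.        ] [620.74683915 103.19446251  42.        ]
[631.1 205.3  30. ]
[669.6  84.9  30. ]
[484.5  23.8  30. ]
[443.  149.3  30. ]
disc? [ 492.4 -168.    14. ] nosefront@z44 [567.16777335 118.20288665  44.        ]
```

Run:
```python
from h import *
d=snap('wrist')
a=np.radians(16.6); ex=np.array([np.cos(a),np.sin(a)]); ey=np.array([-ex[1],ex[0]]); h=np.array([591.2,126.3])
for n,p in dict(front=(320.3,190.8,85),mid=(320.3,203,85),back=(320.3,215.2,85),blockback=(306,205.5,44),noseF=(306,155.5,44),blockF=(306,170.5,44)).items():
    q=ray(d,*p)[:2]; print(n,q.round(1),'meter',round((q-h)@ex,1),round((q-h)@ey,1))
s=read_state(); print(s['position'], Ro.from_quat(s['ee_rot']).as_matrix().round(3).tolist())
print('retract dir',ex)
```

```text
front [548.5 112.2] meter -45.0 -1.3
mid [537.6 109.1] meter -56.3 -1.1
back [526.4 106. ] meter -67.9 -1.0
blockback [519.7 119.3] meter -70.5 13.7
noseF [569.6 132.8] meter -18.8 12.4
blockF [555.1 128.9] meter -33.8 12.8
[547.14058401 114.56344386 255.88209042] [[0.962, 0.274, -0.001], [0.274, -0.962, -0.0], [-0.001, -0.0, -1.0]]
retract dir [0.95832257 0.28568837]
```

>>> play_rows(
  series=[
    [-4.5, -2.5, -20, 0, 0, 0.12],
    [-5, -3, -35, 0, 0, 0],
    [0, 0, -35, 0, 0, 0],
    [0, 0, -35, 0, 0, 0],
    [0, 0, -30, 0, 0, 0],
    [0, 0, -15, 0, 0, 0],
    [0, 0, -6, 0, 0, 0],
    [0, 0, 0, 0, 0, 0],
    [0, 0, 0, 0, 0, 0],
    [0, 0, 0, 0, 0, 0],
  ],
  gripper=0.6,
)

```text
clock: 2.38
position: [538.7, 110.5, 81.9]
ee_rot: [0.989, 0.146, 0.002, -0.0]
contact_force: [-0.5, -0.4, 0.8]
gripper_width: 50.8
grasp_force: 0.0
```

Run:
```python
from h import *
d=snap('wrist','w2.png'); s=read_state(); print(s['clock'],s['position'],s['contact_force'],s['gripper_width'])
```

```text
2.4333 [538.69134383 110.30225527  82.00203743] [-0.04911916  0.18085231  0.43488556] 51.550118014904
```

View pics/w2.png

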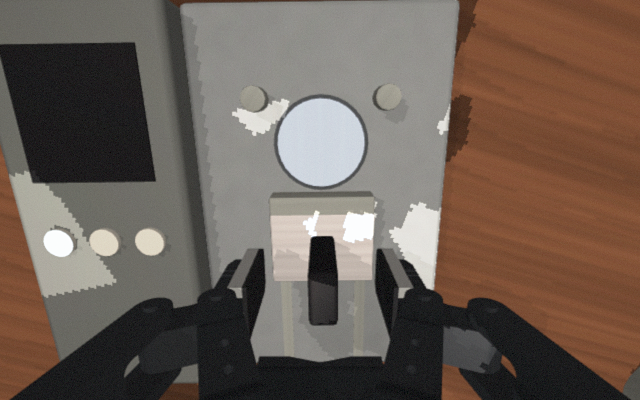

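The open fingers straddle the fin, which spans columns 308–337 and sits midway between the pads at 250 and 392. The window is at (321,141), with post tops at (253,97) and (389,96). Next I close on the fin.

>>> play_rows(
  series=[
    [0, 0, 0, 0, 0, 0],
    [0, 0, 0, 0, 0, 0],
    [0, 0, 0, 0, 0, 0],
    [0, 0, 0, 0, 0, 0],
    [0, 0, 0, 0, 0, 0],
    [0, 0, 0, 0, 0, 0],
  ],
  gripper=0,
)

```text
clock: 2.93
position: [538.1, 109.1, 81.1]
ee_rot: [0.989, 0.146, 0.0, 0.0]
contact_force: [-0.6, -3.4, 5.4]
gripper_width: 11.2
grasp_force: 59.0
```

Run:
```python
from h import *
d=snap('wrist'); s=read_state(); print(s['clock'],s['position'],s['contact_force'],s['gripper_width'],s['grasp_force'])
im=np.asarray(d['image']); hsv=cv2.cvtColor(im,cv2.COLOR_RGB2HSV)
m=((im[...,2].astype(int)-im[...,0]>6)&(im[...,2]>150)).astype(np.uint8); m[:80]=0;m[200:]=0;m[:,:260]=0;m[:,380:]=0
c=max(cv2.findContours(m,cv2.RETR_EXTERNAL,cv2.CHAIN_APPROX_NONE)[0],key=cv2.contourArea)
e=cv2.fitEllipse(c); print(e); w=ray(d,*e[0],30); print('window',w)
a,b=ray(d,253,97,42),ray(d,389,96,42); print('posts',a,b,np.linalg.norm(a-b),'yaw',np.degrees(np.arctan2(-(a-b)[0],(a-b)[1])))
al=np.radians(16.8); print('home from posts',(a+b)[:2]/2-21.8*np.array([np.cos(al),np.sin(al)]))
for p in [(269,197),(374,195),(272,214),(374,214)]: print('nose/block',ray(d,*p,44))
```

```text
2.9833 [538.10367189 109.1603381   81.11163835] [-0.22963704 -2.42098673  5.80743721] 10.975188463931502 59.05007064342499
((318.40020751953125, 139.78233337402344), (86.82611083984375, 88.08245086669922), 172.85626220703125)
window [592.12241757 125.13717818  30.        ]
posts [602.77474064 158.92839984  42.        ] [620.79042006 100.67301966  42.        ] 60.97748785849563 yaw 17.184405895500113
home from posts [590.9130153  123.49981658]
nose/block [560.48579471 140.41739875  44.        ]
nose/block [575.97677897  92.37500059  44.        ]
nose/block [552.58828169 136.88791689  44.        ]
nose/block [566.93040294  89.19319587  44.        ]
```

>>> play_rows(
  series=[
    [-3, -0.9, 0, 0, 0, 0],
    [-3, -0.9, 0, 0, 0, 0],
    [-3, -0.9, 0, 0, 0, 0],
    [-3, -0.9, 0, 0, 0, 0],
    [-3, -0.9, 0, 0, 0, 0],
    [-3, -0.9, 0, 0, 0, 0],
    [-3, -0.9, 0, 0, 0, 0],
    [-3, -0.9, 0, 0, 0, 0],
    [-3, -0.9, 0, 0, 0, 0],
    [-3, -0.9, 0, 0, 0, 0],
    [0, 0, 0, 0, 0, 0],
    [0, 0, 0, 0, 0, 0],
  ],
)

```text
clock: 3.98
position: [509.6, 100.2, 81.1]
ee_rot: [0.989, 0.146, 0.002, 0.0]
contact_force: [4.4, -5.6, 1.3]
gripper_width: 10.9
grasp_force: 59.0
```

>>> play_rows(
  series=[
    [0, 0, 0, 0, 0, 0],
    [0, 0, 0, 0, 0, 0],
    [0, 0, 0, 0, 0, 0],
    [0, 0, 5, 0, 0, 0],
    [0, 0, 20, 0, 0, 0],
    [0, 0, 35, 0, 0, 0],
    [0, 0, 35, 0, 0, 0],
    [0, -20, 20, 0, 0, 0],
    [-2, -35, 0, 0, 0, 0],
    [-2, -35, 0, 0, 0, 0],
    [-2, -35, 0, 0, 0, 0],
    [-3, -35, 0, 0, 0, 0],
    [-3, -35, 0, 0, 0, 0],
    [-3, -35, 0, 0, 0, 0],
    [-3, -30, 0, 0, 0, 0],
    [0, -11, 0, 0, 0, 0],
    [0, 0, 0, 0, 0, 0],
    [0, 0, 0, 0, 0, 0],
    [0, 0, 0, 0, 0, 0],
  ],
  gripper=0.6,
)

```text
clock: 5.57
position: [489.8, -169.7, 195.4]
ee_rot: [0.989, 0.146, 0.0, -0.0]
contact_force: [0.5, 0.2, -0.6]
gripper_width: 51.3
grasp_force: 0.0
```

Run:
```python
from h import *
d=snap('wrist','w3.png'); s=read_state(); print(s['clock'],s['position'],s['contact_force'],s['gripper_width'])
t=snap('top'); 
print('knob exp',proj(d,[492,-171,44.5]))
```

```text
5.6167 [ 489.91722821 -169.44685419  195.37445464] [ 0.36220534 -0.40702976  0.12404146] 51.421289965596614
knob exp (np.float64(320.73942675955374), np.float64(195.43306349677073))
```

View pics/w3.png

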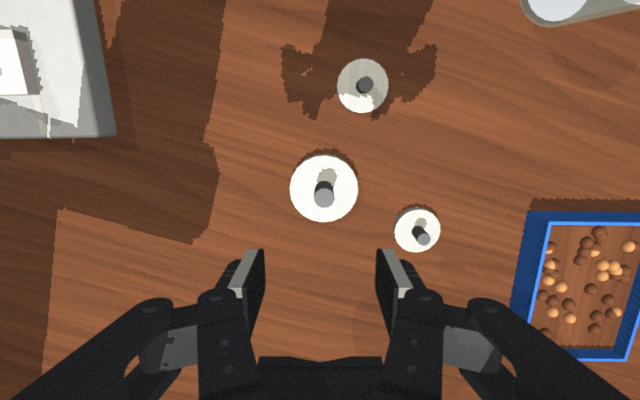

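The big disc is centred at (324,188), about 68 px wide, and its knob top is at about (324,197).

Run:
```python
from h import *
d=snap('wrist'); im=np.asarray(d['image'])
m=(im.min(2)>165).astype(np.uint8); m[:,:280]=0;m[:,370:]=0;m[:140]=0;m[235:]=0
c=cv2.convexHull(max(cv2.findContours(m,cv2.RETR_EXTERNAL,cv2.CHAIN_APPROX_NONE)[0],key=cv2.contourArea))
e=cv2.fitEllipse(c); w=ray(d,*e[0],14); print(e,w,'diam',np.linalg.norm(ray(d,e[0][0]-e[1][0]/2,e[0][1],14)-ray(d,e[0][0]+e[1][0]/2,e[0][1],14)))
print('knob',ray(d,324,197,44.5)); s=read_state(); print(s['position'])
```

```text
((323.64447021484375, 188.66526794433594), (66.38029479980469, 67.94569396972656), 87.70581817626953) [ 491.56706685 -173.81882385   14.        ] diam 61.464456905598915
knob [ 491.62217352 -173.7076652    44.5       ]
[ 489.99517008 -169.39277707  195.42262118]
```

>>> play_rows(
  series=[
    [1, -2, -20, 0, 0, 0],
    [0.7, -2.4, -35, 0, 0, 0],
    [0, 0, -35, 0, 0, 0],
    [0, 0, -30, 0, 0, 0],
    [0, 0, -18, 0, 0, 0],
    [0, 0, -8, 0, 0, 0],
    [0, 0, -5, 0, 0, 0],
    [0, 0, 0, 0, 0, 0],
    [0, 0, 0, 0, 0, 0],
    [0, 0, 0, 0, 0, 0],
  ],
)

```text
clock: 6.55
position: [492.6, -174.8, 45.7]
ee_rot: [0.989, 0.146, 0.001, 0.0]
contact_force: [0.7, -1.3, -0.4]
gripper_width: 51.3
grasp_force: 0.0
```

>>> play_rows(
  series=[
    [0, 0, 0, 0, 0, 0],
    [0, 0, 0, 0, 0, 0],
    [0, 0, 0, 0, 0, 0],
    [0, 0, 0, 0, 0, 0],
    [0, 0, 0, 0, 0, 0],
    [0, 0, 0, 0, 0, 0],
  ],
  gripper=0,
)

```text
clock: 7.05
position: [491.8, -174.8, 45.3]
ee_rot: [0.989, 0.145, 0.001, 0.0]
contact_force: [-1.4, 2.7, 5.8]
gripper_width: 16.3
grasp_force: 58.4
```

>>> play_rows(
  series=[
    [0, 0, 5, 0, 0, 0],
    [0, 0, 15, 0, 0, 0],
    [0, 0, 25, 0, 0, 0],
    [0, 0, 30, 0, 0, 0],
    [0, 0, 25, 0, 0, 0],
    [2, 6, 15, 0, 0, 0],
    [5, 15, 5, 0, 0, 0],
    [9, 28, 0, 0, 0, 0],
    [10, 32, 0, 0, 0, 0],
    [10, 32, 0, 0, 0, 0],
    [10, 32, 0, 0, 0, 0],
    [10, 32, 0, 0, 0, 0],
    [10, 32, 0, 0, 0, 0],
    [10, 32, 0, 0, 0, 0],
    [9, 28, 0, 0, 0, 0],
    [6, 18, 0, 0, 0, 0],
    [3, 9, 0, 0, 0, 0],
    [0, 0, 0, 0, 0, 0],
    [0, 0, 0, 0, 0, 0],
    [0, 0, 0, 0, 0, 0],
  ],
)

```text
clock: 8.72
position: [584.7, 119.7, 164.0]
ee_rot: [0.989, 0.145, -0.001, 0.0]
contact_force: [-0.4, 0.5, -2.0]
gripper_width: 16.0
grasp_force: 58.8
```

Run:
```python
from h import *
d=snap('wrist','w4.png'); s=read_state(); print(s['clock'],s['position'],s['ee_rot'],s['contact_force'],s['gripper_width'])
```

```text
8.7667 [584.86060904 119.5819956  164.2029685 ] [ 9.89509165e-01  1.44469041e-01 -5.41452495e-04  1.27593219e-04] [ 0.03346867  0.13564428 -1.70293491] 16.10571526408031
```

View pics/w4.png

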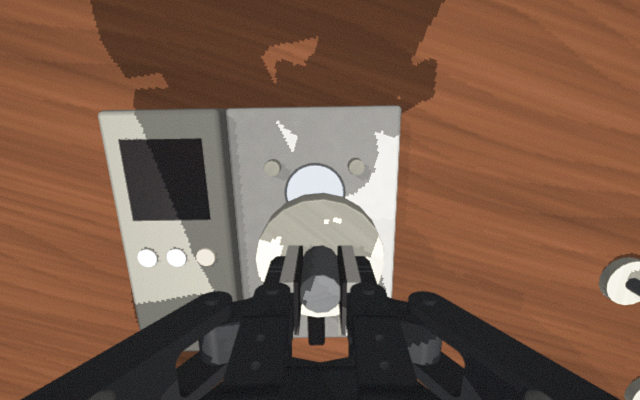

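Disc is held level, directly above and just behind the window. The window is visible at (315,190) and the posts at (272,168) and (357,167).

>>> play_rows(
  series=[
    [0.5, 1.2, -10, 0, 0, 0],
    [0.5, 1.3, -15, 0, 0, 0],
    [0, 0, -15, 0, 0, 0],
    [0, 0, -15, 0, 0, 0],
    [0, 0, -10, 0, 0, 0],
    [0, 0, -8, 0, 0, 0],
    [0, 0, -6, 0, 0, 0],
    [0, 0, -4, 0, 0, 0],
    [0, 0, -2, 0, 0, 0],
    [0, 0, 0, 0, 0, 0],
    [0, 0, 0, 0, 0, 0],
    [0, 0, 0, 0, 0, 0],
    [0, 0, 0, 0, 0, 0],
  ],
)

```text
clock: 9.85
position: [586.8, 123.8, 79.9]
ee_rot: [0.989, 0.145, 0.001, -0.0]
contact_force: [-0.1, -0.1, -1.8]
gripper_width: 16.4
grasp_force: 58.8
```

Run:
```python
from h import *
d=snap('wrist','w5.png'); s=read_state(); print(s['clock'],s['position'],s['contact_force'],s['gripper_width'])
h=np.array([591.5,125.3]);a=np.radians(16.9);ex=np.array([np.cos(a),np.sin(a)]);ey=np.array([-ex[1],ex[0]])
q=s['position'][:2]-h; print('in meter',q@ex,q@ey)
for n,p in dict(lp=(21.8,31.1,42),rp=(21.8,-31.1,42)).items(): print(n,proj(d,[*(h+ex*p[0]+ey*p[1]),42]))
```

```text
9.9 [586.69811858 123.71025572  79.82042382] [-0.00291244  0.59411773 -2.39101998] 16.156511093493016
in meter -5.056647519890569 -0.12517145743039634
lp (np.float64(253.5711859733097), np.float64(204.14228654246938))
rp (np.float64(381.4073429322714), np.float64(203.6785732508437))
```

View pics/w5.png

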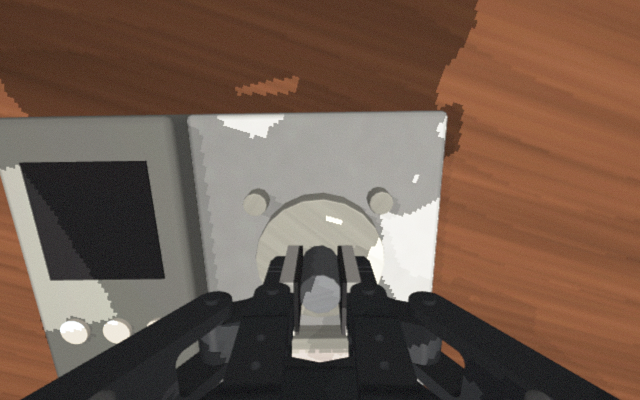

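The disc hovers about 4–5 mm above the stage, and the posts at (256,202) and (381,200) just clear its front edge. I lower it gently.

>>> play_rows(
  series=[
    [0, 0, -1, 0, 0, 0],
    [0, 0, -1, 0, 0, 0],
    [0, 0, -1, 0, 0, 0],
    [0, 0, -0.5, 0, 0, 0],
    [0, 0, -0.5, 0, 0, 0],
    [0, 0, 0, 0, 0, 0],
    [0, 0, 0, 0, 0, 0],
  ],
)

```text
clock: 10.48
position: [586.5, 123.6, 75.4]
ee_rot: [0.989, 0.145, 0.0, -0.0]
contact_force: [-0.2, -0.7, -1.1]
gripper_width: 15.8
grasp_force: 59.0
```

>>> play_rows(
  series=[
    [0, 0, -0.4, 0, 0, 0],
    [0, 0, 0, 0, 0, 0],
    [0, 0, 0, 0, 0, 0],
  ],
)

```text
clock: 10.73
position: [586.6, 123.6, 75.4]
ee_rot: [0.989, 0.145, 0.0, 0.0]
contact_force: [-1.5, 0.2, 2.6]
gripper_width: 15.7
grasp_force: 59.2
```

>>> play_rows(
  series=[
    [0, 0, 0, 0, 0, 0],
    [0, 0, 0, 0, 0, 0],
    [0, 0, 0, 0, 0, 0],
    [0, 0, 0, 0, 0, 0],
    [0, 0, 0, 0, 0, 0],
    [0, 0, 0, 0, 0, 0],
    [0, 0, 4, 0, 0, 0],
    [0, 0, 15, 0, 0, 0],
    [0, 0, 25, 0, 0, 0],
    [0, 0, 35, 0, 0, 0],
    [0, 0, 35, 0, 0, 0],
    [-10, -3, 20, 0, 0, 0],
    [-20, -6, 0, 0, 0, 0],
    [-20, -6, 0, 0, 0, 0],
    [0, 0, 0, 0, 0, 0],
    [0, 0, 0, 0, 0, 0],
    [0, 0, 0, 0, 0, 0],
  ],
  gripper=0.6,
)

```text
clock: 12.15
position: [536.9, 108.8, 209.4]
ee_rot: [0.989, 0.145, 0.001, -0.0]
contact_force: [0.5, 0.4, 0.2]
gripper_width: 51.0
grasp_force: 0.0
```

Run:
```python
from h import *
d=snap('wrist','w6.png'); s=read_state(); print(s['clock'],s['position'],s['contact_force'],s['gripper_width'])
```

```text
12.2 [537.09224942 108.77550924 209.08156579] [-0.32099544  1.1726548  -0.14507108] 51.39394108101837
```

View pics/w6.png

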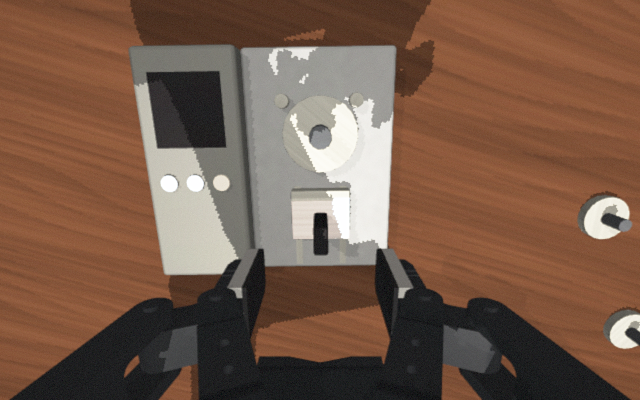

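The disc lies flat between the posts (281,101) and (357,100) and the jaw, with its knob at (320,137). The jaw fin is free at (320,233). Now I go behind the fin with fingers shut.

>>> play_rows(
  series=[
    [-20, -6, 0, 0, 0, 0],
    [-25, -7.5, 0, 0, 0, 0],
    [-20, -6, 0, 0, 0, 0],
    [0, 0, 0, 0, 0, 0],
    [0, 0, 0, 0, 0, 0],
    [0, 0, 0, 0, 0, 0],
    [0, 0, -20, 0, 0, 0],
    [0, 0, -35, 0, 0, 0],
    [0, 0, -35, 0, 0, 0],
    [0, 0, -25, 0, 0, 0],
    [0, 0, -12, 0, 0, 0],
    [0, 0, 0, 0, 0, 0],
    [0, 0, 0, 0, 0, 0],
    [0, 0, 0, 0, 0, 0],
    [0, 0, 0, 0, 0, 0],
  ],
  gripper=0,
)

```text
clock: 13.45
position: [472.7, 89.7, 83.0]
ee_rot: [0.989, 0.145, 0.001, -0.0]
contact_force: [-0.5, -0.5, 0.3]
gripper_width: -0.2
grasp_force: 0.0
```

Run:
```python
from h import *
d=snap('wrist','w7.png'); s=read_state(); print(s['clock'],s['position'],s['contact_force'],s['gripper_width'])
h=np.array([591.5,125.3]);a=np.radians(16.9);ex=np.array([np.cos(a),np.sin(a)]);ey=np.array([-ex[1],ex[0]])
q=s['position'][:2]-h; print('in meter',q@ex,q@ey)
```

```text
13.5 [472.48350675  89.57670624  83.11101187] [ 0.12234309  0.02163618 -0.03232934] 0.023115209821377998
in meter -124.26143732752757 0.4178229278975687
```

View pics/w7.png

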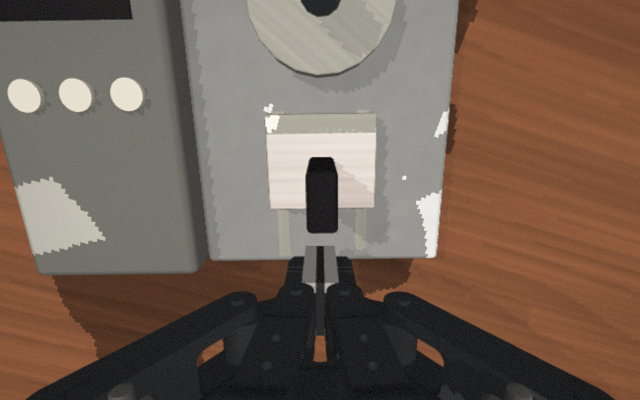

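Fingers are shut on the fin's centre line, about 13 mm behind it, and the nose is about 12 mm clear of the disc. I advance and feel for the drag.

>>> play_rows(
  series=[
    [1.9, 0.58, 0, 0, 0, 0],
    [1.9, 0.58, 0, 0, 0, 0],
    [1.9, 0.58, 0, 0, 0, 0],
    [1.9, 0.58, 0, 0, 0, 0],
    [1, 0.3, 0, 0, 0, 0],
    [1, 0.3, 0, 0, 0, 0],
    [1, 0.3, 0, 0, 0, 0],
    [1, 0.3, 0, 0, 0, 0],
    [1, 0.3, 0, 0, 0, 0],
    [1, 0.3, 0, 0, 0, 0],
    [1, 0.3, 0, 0, 0, 0],
    [1, 0.3, 0, 0, 0, 0],
    [1, 0.3, 0, 0, 0, 0],
    [1, 0.3, 0, 0, 0, 0],
    [0, 0, 0, 0, 0, 0],
    [0, 0, 0, 0, 0, 0],
  ],
)

```text
clock: 14.83
position: [487.5, 93.8, 81.6]
ee_rot: [0.989, 0.145, -0.002, 0.0]
contact_force: [-4.9, -0.9, 3.5]
gripper_width: -0.0
grasp_force: 2.5
```

>>> play_rows(
  series=[
    [1, 0.3, 0, 0, 0, 0],
    [1, 0.3, 0, 0, 0, 0],
    [1, 0.3, 0, 0, 0, 0],
    [1, 0.3, 0, 0, 0, 0],
    [1, 0.3, 0, 0, 0, 0],
    [1, 0.3, 0, 0, 0, 0],
    [0, 0, 0, 0, 0, 0],
    [0, 0, 0, 0, 0, 0],
    [0, 0, 0, 0, 0, 0],
  ],
)

```text
clock: 15.58
position: [493.8, 95.8, 81.6]
ee_rot: [0.989, 0.145, -0.001, 0.0]
contact_force: [-3.8, 0.7, 2.4]
gripper_width: -0.0
grasp_force: 2.4
```

>>> play_rows(
  series=[
    [0.6, 0.18, 0, 0, 0, 0],
    [0.6, 0.18, 0, 0, 0, 0],
    [0.6, 0.18, 0, 0, 0, 0],
    [0.6, 0.18, 0, 0, 0, 0],
    [0.6, 0.18, 0, 0, 0, 0],
    [0.6, 0.18, 0, 0, 0, 0],
    [0, 0, 0, 0, 0, 0],
    [0, 0, 0, 0, 0, 0],
  ],
)

```text
clock: 16.25
position: [497.6, 96.9, 81.6]
ee_rot: [0.989, 0.145, -0.001, 0.0]
contact_force: [-5.0, 0.2, 2.6]
gripper_width: -0.2
grasp_force: 2.4
```

Run:
```python
from h import *
d=snap('wrist'); s=read_state(); print(s['clock'],s['position'],s['contact_force'])
im=np.asarray(d['image']).max(2); print('col 290',im[20:180:2,290].tolist())
```

```text
16.3 [497.57632453  96.92827939  81.55897127] [-4.95658433  0.56393559  2.04339294]
col 290 [165, 166, 162, 162, 165, 169, 164, 167, 167, 166, 166, 164, 162, 164, 170, 169, 169, 164, 165, 166, 168, 162, 158, 159, 161, 161, 165, 163, 164, 166, 161, 162, 162, 161, 163, 165, 164, 162, 163, 162, 161, 166, 163, 159, 158, 162, 167, 170, 163, 159, 160, 161, 157, 137, 140, 147, 150, 142, 147, 143, 146, 128, 111, 160, 164, 160, 162, 159, 162, 169, 213, 212, 221, 221, 221, 220, 219, 220, 224, 221]
```

>>> play_rows(
  series=[
    [0.5, 0.15, 0, 0, 0, 0],
    [0.5, 0.15, 0, 0, 0, 0],
    [0.5, 0.15, 0, 0, 0, 0],
    [0.5, 0.15, 0, 0, 0, 0],
    [0, 0, 0, 0, 0, 0],
    [0, 0, 0, 0, 0, 0],
  ],
)

```text
clock: 16.8
position: [499.6, 97.6, 81.6]
ee_rot: [0.989, 0.145, -0.001, 0.0]
contact_force: [-5.4, -0.3, 2.7]
gripper_width: 0.1
grasp_force: 2.3
```

>>> play_rows(
  series=[
    [0.5, 0.15, 0, 0, 0, 0],
    [0.5, 0.15, 0, 0, 0, 0],
    [0.5, 0.15, 0, 0, 0, 0],
    [0, 0, 0, 0, 0, 0],
    [0, 0, 0, 0, 0, 0],
  ],
)

```text
clock: 17.22
position: [501.1, 98.0, 81.6]
ee_rot: [0.989, 0.145, -0.001, 0.0]
contact_force: [-5.2, 0.4, 1.3]
gripper_width: -0.2
grasp_force: 2.3
```

>>> play_rows(
  series=[
    [0.5, 0.15, 0, 0, 0, 0],
    [0.5, 0.15, 0, 0, 0, 0],
    [0, 0, 0, 0, 0, 0],
    [0, 0, 0, 0, 0, 0],
  ],
)

```text
clock: 17.55
position: [501.9, 98.3, 81.6]
ee_rot: [0.989, 0.145, -0.001, 0.0]
contact_force: [-5.3, 0.8, 2.5]
gripper_width: -0.1
grasp_force: 2.5
```

>>> play_rows(
  series=[
    [0.5, 0.15, 0, 0, 0, 0],
    [0.5, 0.15, 0, 0, 0, 0],
    [0.5, 0.15, 0, 0, 0, 0],
    [0, 0, 0, 0, 0, 0],
    [0, 0, 0, 0, 0, 0],
  ],
)

```text
clock: 17.97
position: [503.2, 98.7, 81.6]
ee_rot: [0.989, 0.145, -0.002, 0.0]
contact_force: [-6.6, 1.4, 3.0]
gripper_width: 0.3
grasp_force: 2.8
```

>>> play_rows(
  series=[
    [0.5, 0.15, 0, 0, 0, 0],
    [0.5, 0.15, 0, 0, 0, 0],
    [0, 0, 0, 0, 0, 0],
    [0, 0, 0, 0, 0, 0],
  ],
)

```text
clock: 18.3
position: [504.2, 99.0, 81.6]
ee_rot: [0.989, 0.145, -0.002, 0.0]
contact_force: [-6.2, 1.3, 3.5]
gripper_width: -0.0
grasp_force: 2.8
```

Run:
```python
from h import *
d=snap('wrist'); s=read_state(); print(s['clock'],s['position'],s['contact_force'])
im=np.asarray(d['image']).max(2).astype(int); print([(r,im[r,285:295].mean().round(),im[r,340:350].mean().round()) for r in range(90,170,3)])
h=np.array([591.5,125.3]);a=np.radians(16.9);ex=np.array([np.cos(a),np.sin(a)])
for x,z in((-32,44),(-32,30),(-37,44),(-50,44)): print(x,z,proj(d,[*(h+ex*x),z]))
```

```text
18.35 [504.21390652  99.0107871   81.56549213] [-6.83911983  1.1334507   4.12151833]
[(90, np.float64(162.0), np.float64(148.0)), (93, np.float64(162.0), np.float64(149.0)), (96, np.float64(163.0), np.float64(148.0)), (99, np.float64(163.0), np.float64(145.0)), (102, np.float64(163.0), np.float64(147.0)), (105, np.float64(161.0), np.float64(148.0)), (108, np.float64(160.0), np.float64(150.0)), (111, np.float64(161.0), np.float64(148.0)), (114, np.float64(159.0), np.float64(147.0)), (117, np.float64(160.0), np.float64(149.0)), (120, np.float64(163.0), np.float64(145.0)), (123, np.float64(164.0), np.float64(153.0)), (126, np.float64(163.0), np.float64(161.0)), (129, np.float64(160.0), np.float64(162.0)), (132, np.float64(157.0), np.float64(162.0)), (135, np.float64(148.0), np.float64(159.0)), (138, np.float64(141.0), np.float64(142.0)), (141, np.float64(143.0), np.float64(117.0)), (144, np.float64(108.0), np.float64(127.0)), (147, np.float64(164.0), np.float64(166.0)), (150, np.float64(161.0), np.float64(159.0)), (153, np.float64(159.0), np.float64(159.0)), (156, np.float64(160.0), np.float64(159.0)), (159, np.float64(194.0), np.float64(220.0)), (162, np.float64(212.0), np.float64(221.0)), (165, np.float64(222.0), np.float64(224.0)), (168, np.float64(220.0), np.float64(222.0))]
-32 44 (np.float64(317.70039382965496), np.float64(135.84926372805532))
-32 30 (np.float64(317.82436061982844), np.float64(133.56531829526608))
-37 44 (np.float64(317.761193095261), np.float64(146.87022897126658))
-50 44 (np.float64(317.9141698063392), np.float64(174.600021412146))
```

The force rose to about 6.5 N and the nose is at about x −36, so it is now sliding the disc. There are about 4 mm left.

>>> play_rows(
  series=[
    [0.5, 0.15, 0, 0, 0, 0],
    [0.5, 0.15, 0, 0, 0, 0],
    [0.5, 0.15, 0, 0, 0, 0],
    [0, 0, 0, 0, 0, 0],
    [0, 0, 0, 0, 0, 0],
  ],
)

```text
clock: 18.77
position: [505.7, 99.5, 81.5]
ee_rot: [0.989, 0.145, -0.002, 0.0]
contact_force: [-6.7, 0.3, 3.5]
gripper_width: -0.0
grasp_force: 2.8
```

>>> play_rows(
  series=[
    [0.5, 0.15, 0, 0, 0, 0],
    [0.5, 0.15, 0, 0, 0, 0],
    [0, 0, 0, 0, 0, 0],
    [0, 0, 0, 0, 0, 0],
  ],
)

```text
clock: 19.1
position: [506.7, 99.8, 81.5]
ee_rot: [0.989, 0.145, -0.002, 0.0]
contact_force: [-6.2, 1.1, 3.2]
gripper_width: -0.1
grasp_force: 2.9
```

>>> play_rows(
  series=[
    [0.4, 0.12, 0, 0, 0, 0],
    [0.4, 0.12, 0, 0, 0, 0],
    [0, 0, 0, 0, 0, 0],
    [0, 0, 0, 0, 0, 0],
  ],
)

```text
clock: 19.43
position: [506.9, 99.8, 81.6]
ee_rot: [0.989, 0.145, -0.002, 0.0]
contact_force: [-8.3, 1.9, 4.6]
gripper_width: -0.1
grasp_force: 3.7
```

Now stalled against the posts, with the force rising. I press a little more.

>>> play_rows(
  series=[
    [0.4, 0.12, 0, 0, 0, 0],
    [0.4, 0.12, 0, 0, 0, 0],
    [0, 0, 0, 0, 0, 0],
    [0, 0, 0, 0, 0, 0],
    [0, 0, 0, 0, 0, 0],
  ],
)

```text
clock: 19.85
position: [507.4, 100.0, 81.5]
ee_rot: [0.989, 0.145, -0.003, 0.0]
contact_force: [-8.4, 1.2, 5.2]
gripper_width: -0.4
grasp_force: 4.0
```

>>> play_rows(
  series=[
    [0.4, 0.12, 0, 0, 0, 0],
    [0, 0, 0, 0, 0, 0],
    [0, 0, 0, 0, 0, 0],
    [0, 0, 0, 0, 0, 0],
  ],
)

```text
clock: 20.18
position: [507.8, 100.1, 81.5]
ee_rot: [0.989, 0.145, -0.003, 0.0]
contact_force: [-8.5, 1.5, 5.4]
gripper_width: 0.0
grasp_force: 4.0
```

>>> play_rows(
  series=[
    [0.4, 0.12, 0, 0, 0, 0],
    [0, 0, 0, 0, 0, 0],
    [0, 0, 0, 0, 0, 0],
    [0, 0, 0, 0, 0, 0],
  ],
)

```text
clock: 20.52
position: [507.8, 100.1, 81.6]
ee_rot: [0.989, 0.145, -0.003, 0.0]
contact_force: [-9.5, 0.4, 6.8]
gripper_width: -0.1
grasp_force: 4.5
```

>>> play_rows(
  series=[
    [0.4, 0.12, 0, 0, 0, 0],
    [0, 0, 0, 0, 0, 0],
    [0, 0, 0, 0, 0, 0],
    [0, 0, 0, 0, 0, 0],
  ],
)

```text
clock: 20.85
position: [507.9, 100.1, 81.6]
ee_rot: [0.989, 0.145, -0.003, 0.001]
contact_force: [-10.1, 1.1, 7.4]
gripper_width: -0.1
grasp_force: 4.9
```

>>> play_rows(
  series=[
    [0.4, 0.12, 0, 0, 0, 0],
    [0, 0, 0, 0, 0, 0],
    [0, 0, 0, 0, 0, 0],
    [0, 0, 0, 0, 0, 0],
  ],
)

```text
clock: 21.18
position: [507.9, 100.1, 81.5]
ee_rot: [0.989, 0.145, -0.004, 0.001]
contact_force: [-11.4, 0.6, 7.8]
gripper_width: -0.3
grasp_force: 5.3
```

>>> play_rows(
  series=[
    [0.3, 0.09, 0, 0, 0, 0],
    [0, 0, 0, 0, 0, 0],
    [0, 0, 0, 0, 0, 0],
    [0, 0, 0, 0, 0, 0],
    [0, 0, 0, 0, 0, 0],
    [0, 0, 0, 0, 0, 0],
  ],
)

```text
clock: 21.68
position: [508.0, 100.1, 81.5]
ee_rot: [0.989, 0.145, -0.004, 0.001]
contact_force: [-12.2, 2.1, 7.9]
gripper_width: -0.1
grasp_force: 5.6
```

Run:
```python
from h import *
d=snap('wrist'); s=read_state(); print(s['clock'],s['position'],s['contact_force'])
im=np.asarray(d['image']).max(2).astype(int); print([(r,im[r,285:295].mean().round()) for r in range(110,165,3)])
h=np.array([591.5,125.3]);a=np.radians(16.9);ex=np.array([np.cos(a),np.sin(a)])
for x in(-32,-34,-36): print(x,proj(d,[*(h+ex*x),44]))
```

```text
21.7333 [507.93602941 100.07255817  81.47947906] [-11.34962752   2.30026109   7.92235523]
[(110, np.float64(160.0)), (113, np.float64(160.0)), (116, np.float64(160.0)), (119, np.float64(160.0)), (122, np.float64(163.0)), (125, np.float64(164.0)), (128, np.float64(163.0)), (131, np.float64(159.0)), (134, np.float64(154.0)), (137, np.float64(144.0)), (140, np.float64(143.0)), (143, np.float64(96.0)), (146, np.float64(161.0)), (149, np.float64(163.0)), (152, np.float64(159.0)), (155, np.float64(160.0)), (158, np.float64(164.0)), (161, np.float64(176.0)), (164, np.float64(207.0))]
-32 (np.float64(317.54023447125013), np.float64(144.12666487144915))
-34 (np.float64(317.5672593854158), np.float64(148.50589215375066))
-36 (np.float64(317.5940829822877), np.float64(152.8524971609111))
```

The nose front sits at x = −32 mm, exactly the seated position, and the posts are pressed at about 5–6 N each. I retreat straight back, then up.

>>> play_rows(
  series=[
    [-1, -0.3, 0, 0, 0, 0],
    [-1, -0.3, 0, 0, 0, 0],
    [-1, -0.3, 0, 0, 0, 0],
    [-1, -0.3, 0, 0, 0, 0],
    [-2, -0.6, 0, 0, 0, 0],
    [-4, -1.2, 0, 0, 0, 0],
    [-8, -2.4, 0, 0, 0, 0],
    [-8, -2.4, 0, 0, 0, 0],
    [0, 0, 0, 0, 0, 0],
    [0, 0, 10, 0, 0, 0],
    [0, 0, 30, 0, 0, 0],
    [0, 0, 40, 0, 0, 0],
    [0, 0, 40, 0, 0, 0],
    [0, 0, 0, 0, 0, 0],
    [0, 0, 0, 0, 0, 0],
    [0, 0, 0, 0, 0, 0],
    [0, 0, 0, 0, 0, 0],
  ],
)

```text
clock: 23.15
position: [484.8, 93.0, 200.6]
ee_rot: [0.989, 0.145, -0.001, 0.0]
contact_force: [-0.4, 0.0, -0.2]
gripper_width: -0.0
grasp_force: 0.0
```

Run:
```python
from h import *
d=snap('wrist'); s=read_state(); print(s['clock'],s['position'],s['contact_force'])
im=np.asarray(d['image']).max(2).astype(int); h=np.array([591.5,125.3]);a=np.radians(16.9);ex=np.array([np.cos(a),np.sin(a)])
u,v=map(int,proj(d,[*h,74.5])); print('knob exp',u,v)
m=(im<125)[max(v-20,0):v+20,u-20:u+20]; ys,xs=np.nonzero(m); print('dark',m.sum(),xs.mean()+u-20,ys.mean()+max(v-20,0))
t=get_image('top'); print(job_done())
```

```text
23.2 [484.81919292  92.97919    200.44174372] [ 0.66508775 -0.61763136 -0.7949064 ]
knob exp 317 45
dark 655 318.7206106870229 48.71297709923664
the job is handed in; nothing more can be done
None
```

The job is handed in at 23 s of the 64 s allowed: the disc is on the stage with the jaw closed on it, and the last push puts each post at an estimated 5–6 N. The arm is clear, but the interface gave no verdict.

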